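# Take the zero filter off the particle sensor and put it back in its tray

### The job

The zero check is finished. Unscrew the white zero filter from the inlet stud on top of the particle sensor, lift it off, and lay it gently down on its side in the empty nest of the accessory tray, without letting it fall or topple and without disturbing the other things on the bench.

Things in the scene. Friction and masses are not known exactly. Their poses are not given: they have to be found in the camera images.
- filter_mid (a point): Centre (half-way up) of the zero filter: white plastic capsule, cylinder 48 mm in diameter, 96 mm long, blue knurled band over its top 30 mm, of which the last 8 mm taper; about 0.2 kg. z runs along it to the closed, knurled end; the other end is open, with a flat rim, and holds the thread. It starts upright, screwed fully home on the stud. Off the stud it stands steadily on its open end.
- inlet_seat (a point): Centre of the round seat on top of the sensor where the filter's open rim rests when screwed home, 64 mm above the bench; z up. A steel stud, 34 mm in diameter, rises 37 mm above it. Right-hand, three-start thread: turned counter-clockwise from above the filter rises 30 mm per full turn and frees after 210 degrees (17.5 mm up), then lifts straight off. It turns easily and stays where let go.
- sensor: Particle sensor: fixed aluminium box 130 mm (x) by 160 mm (y), 58 mm high, with a display and a blunt brass port 100 mm out at its -y side; origin at the centre of its underside, straight below the stud. The sensor and tray stand on either side (left or right differs) of a flat grey sheet in the middle of the bench, where the filter can be stood to change the grip.
- nest (a point): The empty nest, 32 mm to -x of the tray's centre: the point where the filter's centre lies when put away, 42 mm above the bench; y runs along the nest, z up. Pocket 108 mm long (y), 58 mm wide (x), floor 18 mm above the bench; across its middle a finger recess 64 mm (y) by 120 mm (x), floor beside the filter 8 mm above the bench. The filter may lie either way round.
- tray: Accessory carry tray: fixed, black plastic, 206 mm (x) by 216 mm (y), side walls 44 mm high, its two ends (+y and -y) 75 mm high with hand holes; grey insert, top 40 mm above the bench, nests lined blue. Origin at the centre of its underside, axes as the nest's. A hand on the filter's knurled end cannot lay it here: take it round the middle, tilted about 45 degrees, and turn it over by 90 degrees.
- probe: Black sampling probe, 30 mm in diameter and 108 mm long, lying in the tray's other nest, 95 mm in +x from the empty one; the origin is its centre. Leave it alone.
- dishes: Pile of three closed contact plates, 66 mm in diameter, 48 mm high in all; the origin is the centre of the underside. Leave it alone.
- tubes: Blue rack 45 x 110 mm with three red-capped sample tubes, 121 mm high; the origin is the centre of the underside. Leave it alone.
- sprayer: White spray bottle with a green trigger head, 80 mm in diameter, 193 mm high; the origin is the centre of the underside. Leave it alone.
Mind the look-alikes: they are no part of the job. Leave any purple or red look-alike of the part that bears filter_mid alone.

How it is judged:
By the outcome, as a careful person would: the job done as asked, in the order asked, and still so for the second after the job is handed in, with the robot touching nothing.
It also fails if it takes over 69 s, if anything falls off the work surface, if the arm or the gripper's body presses on something with over 40 N, if the wrist force passes 120 N, or if a joint passes its speed limit or range.

### The arm

A 7-joint arm with a two-finger parallel gripper is mounted at the origin on the work surface. World frame = base frame: x ahead of the robot, y to its left, z up, the work surface at z = 0. Lengths are in m, angles in rad, forces in N, time in s.
With the tool pointing down it reaches from about 0.425 to 0.925 m from the base axis. Payload 6.8 kg.
Tool frame: the origin (TCP) lies midway between the tips of the shut fingers; the grasp point (between the pads) lies 19 mm behind it (grip_point_offset is the z of the grasp point in the tool frame, in m); z points along the fingers, y is the line along which they close (so a half turn about z gives the same grasp; the last joint's range is limited). The gripper opens to 85 mm and grips with 20 to 120 N. Pads are 22 mm wide; open, the fingers measure 114 mm over their backs; the gripper's body (76 mm by 85 mm) begins 54 mm behind the grasp point. The pads swing forward as they close: fully open they stand 13 mm farther back than shut.
Start: joints at [1.094, 0.477, 0.022, 1.555, -0.011, 1.109, -0.083], TCP at [0.243, -0.63, 0.231] pointing down, gripper open.
Joint ranges: [-2.96, 2.96], [-0.34, 2.1], [-1.41, 1.46], [0.24, 2.44], [-1.37, 4.51], [0.17, 1.92], [-2.96, 2.96]. Speed limits (rad/s): [2.39, 2.39, 3.14, 3.14, 3.14, 3.14, 3.14].

### API

Orientations are given as a rotation vector (axis times angle).
In Python, from bench import get_obs, grab_frame, calibration, hand_in, grip_point_offset gives the robot as it stands.
- The arm moves only by the shell command python3 -m pendant 'ROWS' [OPENING] [FORCE]. ROWS is a JSON object of lists of equal length, an entry for each row: "translation": the shift along the world's x, y, z in units of 25 mm (1.0 is 25 mm), a list of three; "delta_rot": the turn, a rotation vector about the world's x, y, z in units of 5 degrees (1.0 is 5 degrees), a list of three. In form: {"translation": [[dx, dy, dz], ...], "delta_rot": [[rx, ry, rz], ...]}. A call has 1 to 12 rows; each row is the pose to reach, as a shift and turn from the pose commanded when the call began; what a row does not reach only later rows make up. A row lasts 1/8 s, in which the tool goes at most 62.5 mm and 10.7 degrees, less where a joint would pass 70% of its speed; a pose out of reach is approached as far as the arm can. A call with a gripper value outside its range is refused whole. OPENING is the opening, from 0 (shut) to 1 (fully open), set as the call begins (- or left out, the last holds). The fingers move at their own pace and stop on an object; FORCE is the grip in N (left out, the last holds). Time passes only in rows, so rows that repeat a pose let the fingers close. It gives the time, the measured TCP pose, the force, the opening and the grip force at its end, in the units of the state.
- get_obs(): the state, without advancing time (a new reading comes with each control period).
- grab_frame(name): name is "side" or "top"; returns (picture, depth): 400x640x3 uint8, red, green, blue; 400x640 float32, m along the optical axis (not along the pixel's ray), 0 where there is no reading.
- calibration(name): a dict with "K" (3x3 intrinsics, pixels), "rvec" (rotation vector, rad) and "tvec" (3), from world to camera coordinates, as OpenCV has them. Camera axes: x right, y down, z forward; pixel columns grow to the right and rows downward; lengths in m; the calibration is good to about 2 mm. A picture is of the moment at which its call begins. calibration takes no time and is no camera call.
- hand_in(): hands the job in; it is judged then, once.
The state is a dict: "clock": time; "joints": joint angles; "qvel": joint speeds; "tau": joint torques, N m; "tcp_pos": TCP position; "orientation": TCP orientation; "contact_force": force on the tool from outside, world axes, zero at the start; "moment": the same for the moment, N m; "grip_width": finger opening in m; "gripper_force": force on a finger pad.
Only numpy, scipy, OpenCV 4.12 (cv2) and the standard library are available. Lean on these libraries where they do the work, as an engineer would, in place of code of your own. Each camera call takes 0.05 s, during which the arm holds its last target. There are 200 camera calls.

## Working session

There is one attempt and no reset: what is moved stays moved. The work goes in short steps, Python scripts to look and compute and a shell command to move; the robot and the scene stay as the last step left them, time stands still between calls to the robot, and variables do not carry over. Pictures are saved under pics/ and viewed, at most 10 in all, crops included, and the job is handed in when it is done.

```bash
mkdir -p pics; cat > h.py <<'E'
import numpy as np, cv2
from bench import get_obs, grab_frame, calibration, hand_in, grip_point_offset
def cam(n):
    c=calibration(n); R=cv2.Rodrigues(np.array(c["rvec"],float))[0]; return np.array(c["K"]),R,np.array(c["tvec"],float).ravel()
def cloud(n,d):
    K,R,t=cam(n); v,u=np.mgrid[:400,:640]
    P=np.stack([(u-K[0,2])/K[0,0]*d,(v-K[1,2])/K[1,1]*d,d],-1)
    return (P-t)@R
def ray(n,u,v,z):
    K,R,t=cam(n); o=-R.T@t; d=R.T@np.linalg.inv(K)@[u,v,1]; return o+d*(z-o[2])/d[2]
def save(n,f):
    p,d=grab_frame(n); cv2.imwrite(f"pics/{f}.png",p[...,::-1]); np.savez(f"pics/{f}.npz",p=p,d=d); return p,d
E
python3 - <<'E'
from h import *
save("top","t0"); save("side","s0")
o=get_obs(); print({k:np.round(v,3) for k,v in o.items()}, grip_point_offset)
for n in("top","side"):
    K,R,t=cam(n); print(n,-R.T@t, R[2],K[0,0])
E
```

```text
{'clock': np.float64(0.1), 'joints': array([ 1.094,  0.478,  0.022,  1.556, -0.012,  1.109, -0.083]), 'qvel': array([ 0.   , -0.001,  0.   , -0.003,  0.   , -0.001, -0.   ]), 'tau': array([ 4.0000e-03, -5.9777e+01,  1.6140e+00, -2.8196e+01,  1.3000e-02,
        5.0000e-03, -0.0000e+00]), 'tcp_pos': array([ 0.243, -0.629,  0.23 ]), 'orientation': array([-3.087e+00, -5.760e-01,  1.000e-03]), 'contact_force': array([-0.05 ,  0.03 , -0.576]), 'moment': array([-0.037,  0.022,  0.007]), 'gripper_force': np.float64(0.0), 'grip_width': np.float64(0.085)} -0.0187
top [0.36729645 0.055944   1.32821041] [ 0.17345294  0.01458124 -0.98473421] 437.4866591661004
side [0.13530097 0.85125434 1.07974447] [ 0.3116438  -0.58169775 -0.75133606] 416.7003239805361
```

View pics/t0.png

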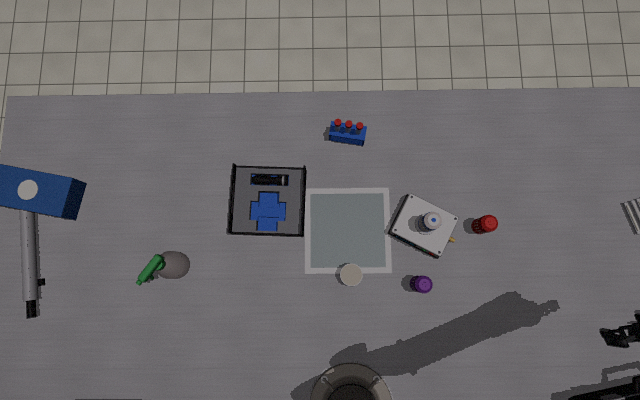

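View pics/s0.png

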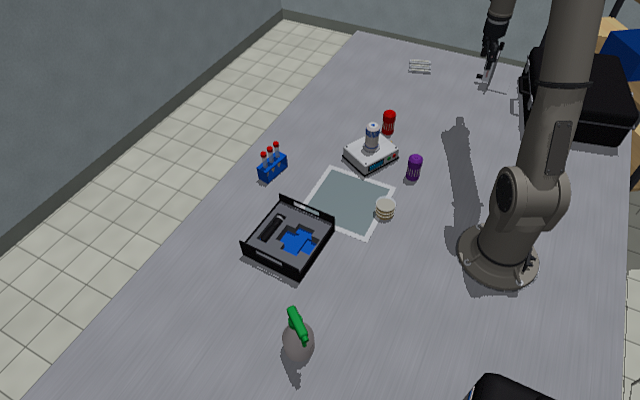

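The top view shows the filter at (432,222) on the sensor, the tray at (268,201) with its empty blue nest at (268,211), and the look-alikes: red at (486,224), purple at (421,284). The dishes are at (350,274), by the grey sheet.

```bash
cat > m.py <<'E'
from h import *
z=np.load("pics/t0.npz"); p,d=z["p"],z["d"]; C=cloud("top",d)
zs=np.load("pics/s0.npz"); ps,ds=zs["p"],zs["d"]; S=cloud("side",ds)
def stat(n,P): print(n,len(P),"med",np.round(np.median(P,0),4),"mid",np.round((np.percentile(P,2,0)+np.percentile(P,98,0))/2,4),"ext",np.round(np.ptp(P,0),3))
def box(A,u,v,r): return A[v-r:v+r,u-r:u+r].reshape(-1,3)
for n,u,v,r,zl,zh in[("filter top",432,222,20,.15,.17),("red",486,224,18,.03,.3),("purple",421,284,18,.03,.3),("dishes",350,274,18,.03,.1),("tubes",348,132,26,.02,.2),("spray",165,265,36,.02,.3)]:
    P=box(C,u,v,r); stat(n,P[(P[:,2]>zl)&(P[:,2]<zh)])
P=box(S,373,135,22); P=P[(P[:,2]>.08)&(P[:,2]<.17)]; stat("filter side",P)
# sensor top rectangle
Z=C[...,2]; m=((Z>.05)&(Z<.066)).astype(np.uint8); m[:,:375]=0;m[:,470:]=0;m[:180]=0;m[265:]=0
r=cv2.minAreaRect((C[m>0][:,:2]*1000).astype(np.float32)); print("sensor",r)
hsv=cv2.cvtColor(p,cv2.COLOR_RGB2HSV)
m=cv2.inRange(hsv,(105,120,60),(125,255,255)); m[:185]=0;m[240:]=0;m[:,:230]=0;m[:,305:]=0
v,u=np.nonzero(m); print("blue",u.min(),u.max(),v.min(),v.max()); stat("blue",C[m>0])
Q=C[160:242,222:312].reshape(-1,3); Q=Q[Q[:,2]>.065]; Q=Q[Q[:,2]<.085]; stat("endwalls",Q)
r=cv2.minAreaRect((Q[:,:2]*1000).astype(np.float32)); print("tray ends",r)
Q=C[160:242,222:312].reshape(-1,3); Q=Q[(Q[:,2]>.03)&(Q[:,2]<.085)]; print("tray",cv2.minAreaRect((Q[:,:2]*1000).astype(np.float32)))
Q=C[185:275,300:395].reshape(-1,3); stat("sheet",Q[np.abs(Q[:,2])<.01])
# ray onto top
m=cv2.inRange(hsv,(100,90,60),(130,255,255))[200:240,412:452]; v,u=np.nonzero(m); print(len(u), u.mean()+412,v.mean()+200)
E
python3 m.py; python3 - <<'E'
import cv2
a=cv2.imread('pics/t0.png')[140:300,220:510]; b=cv2.imread('pics/s0.png')[100:200,330:430]
cv2.imwrite('pics/c0.png',cv2.resize(a,None,fx=2.7,fy=2.7,interpolation=2))
E
```

```text
filter top 243 med [ 0.5055 -0.2233  0.1579] mid [ 0.5062 -0.2237  0.1571] ext [0.046 0.047 0.015]
red 323 med [ 0.5027 -0.39    0.091 ] mid [ 0.5041 -0.3967  0.0675] ext [0.048 0.05  0.069]
purple 288 med [ 0.3363 -0.2001  0.093 ] mid [ 0.3362 -0.2038  0.0691] ext [0.046 0.048 0.073]
dishes 411 med [ 0.3647 -0.0077  0.0476] mid [ 0.3639 -0.0078  0.0477] ext [0.063 0.063 0.017]
tubes 600 med [ 0.7883 -0.004   0.0588] mid [ 0.7905 -0.005   0.0867] ext [0.065 0.112 0.107]
spray 1046 med [0.3885 0.4994 0.1149] mid [0.3913 0.5093 0.1115] ext [0.093 0.082 0.178]
filter side 369 med [ 0.5002 -0.2098  0.1222] mid [ 0.5036 -0.2953  0.1218] ext [0.048 0.206 0.083]
sensor ((504.2371826171875, -223.318359375), (160.41299438476562, 133.3327178955078), 61.85220718383789)
blue 250 285 185 230
blue 1021 med [0.5544 0.2392 0.0113] mid [0.5546 0.2387 0.0126] ext [0.269 0.236 1.33 ]
endwalls 276 med [0.584  0.336  0.0735] mid [0.5855 0.2359 0.073 ] ext [0.211 0.223 0.014]
tray ends ((585.40380859375, 236.42864990234375), (217.05218505859375, 204.93508911132812), 87.7533187866211)
tray ((585.7560424804688, 236.08375549316406), (216.7820587158203, 207.91104125976562), 87.43121337890625)
sheet 7995 med [ 0.4988 -0.0025  0.0006] mid [ 0.501  -0.0039  0.0006] ext [0.275 0.291 0.019]
16 431.75 219.75
```

View pics/c0.png

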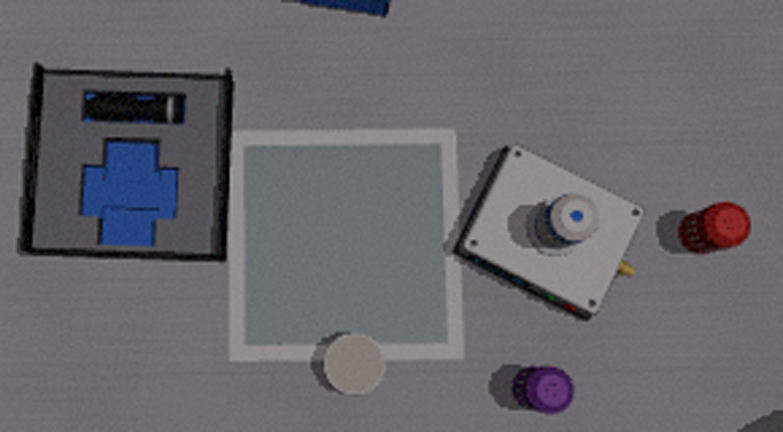

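```bash
python3 -m pendant '{"translation":[[1.3,2,0],[2.6,4,0],[3.9,6,0],[5.2,8,0],[6.5,10,0],[7.8,12,0],[9.1,14,0],[10.5,16.26,0],[10.5,16.26,0],[10.5,16.26,0]],"delta_rot":[[0,0,-1.6],[0,0,-3.2],[0,0,-4.8],[0,0,-6.4],[0,0,-8],[0,0,-9.6],[0,0,-11.2],[0,0,-13],[0,0,-13],[0,0,-13]]}' 1 60; python3 - <<'E'
from h import *
o=get_obs();print(o["joints"])
save("top","t1");p,d=save("side","s1")
a=p[60:210,300:440]; b=np.load("pics/t1.npz")["p"][170:300,370:530]
a=cv2.resize(a,(392,420));b=cv2.resize(b,(400,420)); cv2.imwrite("pics/c1.png",np.hstack([a,b])[...,::-1])
E
```

```text
clock: 1.35
tcp_pos: [0.5055, -0.2232, 0.231]
orientation: [2.915, -1.171, -0.001]
contact_force: [-0.9, -0.2, -0.1]
grip_width: 0.0854
gripper_force: 0.0
[ 0.28063415  0.27695428  0.02650986  1.85268007 -0.00793315  1.01295923
 -2.02425851]
```

View pics/c1.png

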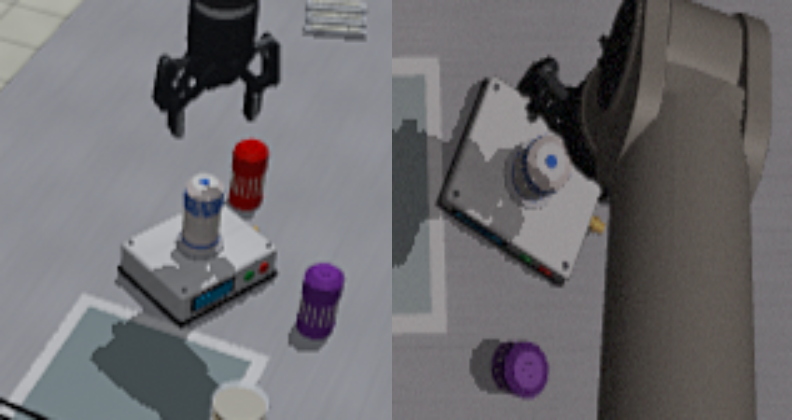

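The side view shows the open fingers, centred at about (213,110) in the crop, straddling directly above the filter at (205,190). The top view agrees once parallax is allowed for. Descending.

```bash
python3 -m pendant '{"translation":[[0,0,-1],[0,0,-2],[0,0,-3],[0,0,-3.7],[0,0,-4.4],[0,0,-4.4]],"delta_rot":[[0,0,0],[0,0,0],[0,0,0],[0,0,0],[0,0,0],[0,0,0]]}' 1 60 && python3 -m pendant '{"translation":[[0,0,0],[0,0,0],[0,0,0],[0,0,0],[0,0,0],[0,0,0],[0,0,0],[0,0,0]],"delta_rot":[[0,0,0],[0,0,0],[0,0,0],[0,0,0],[0,0,0],[0,0,0],[0,0,0],[0,0,0]]}' 0 60
```

```text
clock: 2.2
tcp_pos: [0.5049, -0.2233, 0.1201]
orientation: [2.914, -1.174, -0.004]
contact_force: [-0.3, -0.8, 1.1]
grip_width: 0.0854
gripper_force: 0.0
clock: 3.2
tcp_pos: [0.5067, -0.2233, 0.1225]
orientation: [-2.914, 1.173, -0.003]
contact_force: [-0.5, 0.9, 5.9]
grip_width: 0.0468
gripper_force: 61.2
```

```bash
python3 -m pendant '{"translation":[[0,0,0.033],[0,0,0.067],[0,0,0.1],[0,0,0.133],[0,0,0.167],[0,0,0.2],[0,0,0.233],[0,0,0.267],[0,0,0.3],[0,0,0.333],[0,0,0.367],[0,0,0.367]],"delta_rot":[[0,0,2],[0,0,4],[0,0,6],[0,0,8],[0,0,10],[0,0,12],[0,0,14],[0,0,16],[0,0,18],[0,0,20],[0,0,22],[0,0,22]]}'; python3 -c "
from h import *
o=get_obs();print(o['joints'],o['moment'])"
```

```text
clock: 4.7
tcp_pos: [0.507, -0.2248, 0.131]
orientation: [2.632, 1.709, 0.003]
contact_force: [2.8, -4.2, -2.3]
grip_width: 0.0464
gripper_force: 62.0
[ 0.63797743  0.43172719 -0.41874235  1.91779435  0.23272017  0.83534973
 -0.32193823] [-1.09571563 -1.00296628 -0.03693247]
```

```bash
python3 -m pendant '{"translation":[[0,0,0.033],[0,0,0.067],[0,0,0.1],[0,0,0.133],[0,0,0.167],[0,0,0.2],[0,0,0.233],[0,0,0.267],[0,0,0.3],[0,0,0.333],[0,0,0.36],[0,0,0.36]],"delta_rot":[[0,0,2],[0,0,4],[0,0,6],[0,0,8],[0,0,10],[0,0,12],[0,0,14],[0,0,16],[0,0,18],[0,0,20],[0,0,22],[0,0,22]]}'; python3 -c "
from h import *
o=get_obs();print(o['joints'],o['moment'])"
```

```text
clock: 6.2
tcp_pos: [0.5079, -0.2235, 0.1402]
orientation: [0.108, 3.135, 0.0]
contact_force: [5.2, -1.6, -2.2]
grip_width: 0.0465
gripper_force: 62.6
[ 0.96376123  0.52846635 -0.85877875  1.88988949  0.49015922  0.94301951
  1.37781654] [-0.35192904 -1.37686191  0.01259646]
```

```bash
python3 -m pendant '{"translation":[[0,0,0.05],[0,0,0.1],[0,0,0.15],[0,0,0.2],[0,0,0.2]],"delta_rot":[[0,0,0.5],[0,0,1],[0,0,1],[0,0,1],[0,0,1]]}'
```

```text
clock: 6.82
tcp_pos: [0.5077, -0.223, 0.1448]
orientation: [-0.026, 3.137, 0.0]
contact_force: [6.6, -0.5, -4.3]
grip_width: 0.0464
gripper_force: 62.7
```

```bash
python3 -m pendant '{"translation":[[0,0,0.3],[0,0,0.6],[0,0,1.0],[0,0,1.4],[0,0,2],[0,0,2.6],[0,0,2.6]],"delta_rot":[[0,0,0],[0,0,0],[0,0,0],[0,0,0],[0,0,0],[0,0,0],[0,0,0]]}';  python3 - <<'E'
from h import *
p,d=save("side","s2"); cv2.imwrite("pics/c2.png",cv2.resize(p[60:210,300:440],(560,600))[...,::-1])
E
```

```text
clock: 7.7
tcp_pos: [0.5068, -0.2233, 0.2111]
orientation: [-0.03, 3.139, -0.002]
contact_force: [-0.9, -0.0, -3.3]
grip_width: 0.047
gripper_force: 63.0
```

View pics/c2.png

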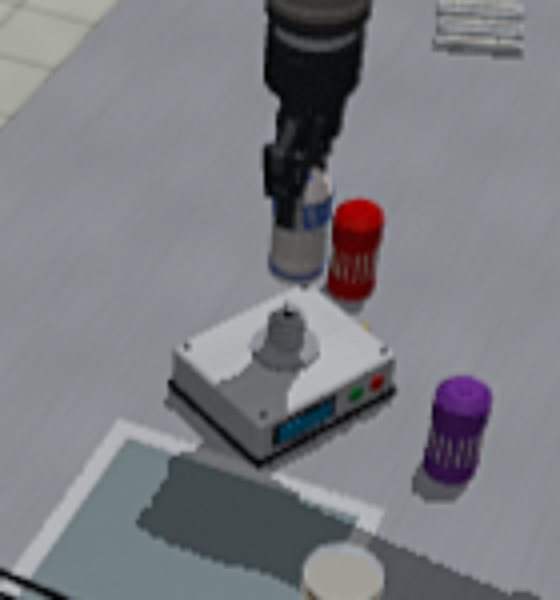

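The side view shows the stud bare at (287,320) and the filter hanging upright in the fingers with its rim at (298,270), clear of everything.

```bash
python3 -m pendant '{"translation":[[0,0.9,0],[0,1.9,0],[0.1,2.9,0],[0.2,3.9,0],[0.3,4.9,0],[0.4,5.9,0],[0.5,6.9,0],[0.5,7.9,0],[0.5,8.9,0],[0.5,9.55,0],[0.5,9.55,0],[0.5,9.55,0]],"delta_rot":[[0,0,-2],[0,0,-4],[0,0,-6],[0,0,-8],[0,0,-10],[0,0,-12],[0,0,-14],[0,0,-16],[0,0,-18],[0,0,-18.7],[0,0,-18.7],[0,0,-18.7]]}' && python3 -m pendant '{"translation":[[0,0,-1],[0,0,-2],[0,0,-3],[0,0,-4],[0,0,-5],[0,0,-5.6],[0,0,-5.8],[0,0,-5.8],[0,0,-5.8]],"delta_rot":[[0,0,0],[0,0,0],[0,0,0],[0,0,0],[0,0,0],[0,0,0],[0,0,0],[0,0,0],[0,0,0]]}'; python3 - <<'E'
from h import *
p,d=save("side","s3"); o=get_obs(); print(o["joints"])
C=cloud("side",d); m=(C[...,2]>0.005)&(C[...,2]<.17)&(np.abs(C[...,1]-.015)<.06)&(np.abs(C[...,0]-.52)<.06)&(p.min(2)>90)
P=C[m]; print(np.percentile(P,[1,5,50,95],axis=0).round(4))
E
```

```text
clock: 9.25
tcp_pos: [0.5181, 0.0146, 0.2091]
orientation: [-2.266, -2.176, 0.002]
contact_force: [-0.7, -0.9, -2.1]
grip_width: 0.0464
gripper_force: 63.0
clock: 10.38
tcp_pos: [0.519, 0.0157, 0.0653]
orientation: [2.266, 2.174, 0.002]
contact_force: [0.3, -0.7, -3.9]
grip_width: 0.0465
gripper_force: 63.0
[ 0.31570232  0.51846108 -0.5814827   2.0282753   0.42938526  0.71356312
 -0.57723772]
[[0.4667 0.0019 0.0061]
 [0.4932 0.009  0.0238]
 [0.5136 0.0324 0.0973]
 [0.5411 0.0419 0.1147]]
```

```bash
python3 -m pendant '{"translation":[[0,0,-0.06],[0,0,-0.12],[0,0,-0.18],[0,0,-0.22],[0,0,-0.22]],"delta_rot":[[0,0,0],[0,0,0],[0,0,0],[0,0,0],[0,0,0]]}'; python3 -m pendant '{"translation":[[0,0,-0.03],[0,0,-0.06],[0,0,-0.06]],"delta_rot":[[0,0,0],[0,0,0],[0,0,0]]}'
```

```text
clock: 11.05
tcp_pos: [0.5183, 0.0156, 0.0589]
orientation: [-2.267, -2.175, 0.0]
contact_force: [-0.5, 0.6, -2.6]
grip_width: 0.0469
gripper_force: 63.0
clock: 11.42
tcp_pos: [0.5184, 0.0157, 0.0584]
orientation: [2.266, 2.175, -0.001]
contact_force: [-3.7, -1.0, 8.7]
grip_width: 0.0465
gripper_force: 64.6
```

```bash
python3 -m pendant '{"translation":[[0,0,0],[0,0,0],[0,0,0],[0,0,0],[0,0,0],[0,0,0]],"delta_rot":[[0,0,0],[0,0,0],[0,0,0],[0,0,0],[0,0,0],[0,0,0]]}' 1 60 && python3 -m pendant '{"translation":[[0,0,0.5],[0,0,1.5],[0,0,3],[0,0,5],[0,0,7],[0,0,7],[0,0,7]],"delta_rot":[[0,0,0],[0,0,0],[0,0,0],[0,0,0],[0,0,0],[0,0,0],[0,0,0]]}';  python3 - <<'E'
from h import *
p,d=save("side","s4"); C=cloud("side",d)
m=(C[...,2]>0.02)&(C[...,2]<.1)&(np.abs(C[...,1]-.015)<.06)&(np.abs(C[...,0]-.52)<.06)
P=C[m]; print(len(P),np.percentile(P,[1,5,50,95,99],axis=0).round(4))
cv2.imwrite("pics/c4.png",cv2.resize(p[60:260,240:440],(600,600))[...,::-1])
E
```

```text
clock: 12.18
tcp_pos: [0.5183, 0.0156, 0.0575]
orientation: [-2.267, -2.175, -0.0]
contact_force: [-0.2, -0.1, -0.8]
grip_width: 0.0851
gripper_force: 0.0
clock: 13.05
tcp_pos: [0.518, 0.0155, 0.2326]
orientation: [2.267, 2.175, -0.0]
contact_force: [-0.6, 0.7, 0.2]
grip_width: 0.0854
gripper_force: 0.0
316 [[0.4914 0.003  0.0206]
 [0.4929 0.0091 0.0252]
 [0.509  0.0333 0.0779]
 [0.5321 0.0428 0.0968]
 [0.5355 0.0443 0.0987]]
```

View pics/c4.png

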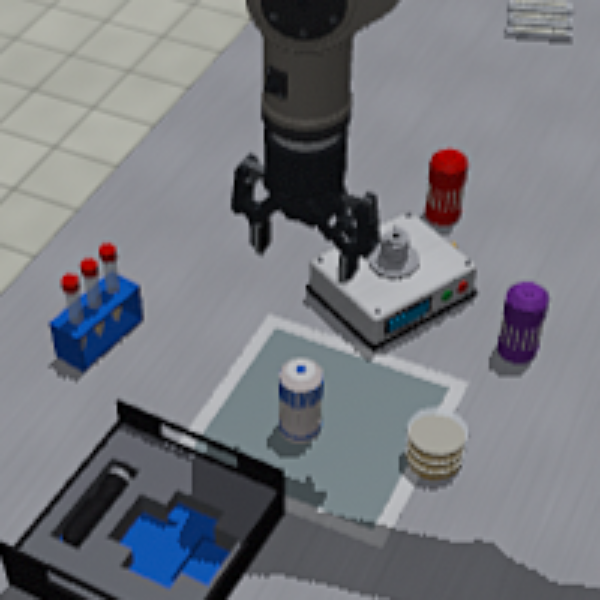

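The filter stands upright on the sheet at crop (300,400), and everything else is in place. Next is the tilted approach from the sensor side.

```bash
python3 -m pendant '{"translation":[[0,-0.5,0],[0,-1.2,0],[0,-2,0],[-0.1,-2.8,0],[-0.2,-3.4,0],[-0.2,-3.4,-0.5],[-0.2,-3.4,-1.4],[-0.2,-3.4,-2.4],[-0.2,-3.4,-3.2],[-0.2,-3.4,-3.8],[-0.2,-3.4,-3.8],[-0.2,-3.4,-3.8]],"delta_rot":[[1.8,-0.08,0],[3.6,-0.16,0],[5.4,-0.23,0],[7.2,-0.31,0],[9,-0.39,0],[9,-0.39,0],[9,-0.39,0],[9,-0.39,0],[9,-0.39,0],[9,-0.39,0],[9,-0.39,0],[9,-0.39,0]]}' 1 40;  cat > st.py <<'E'
from h import *
from scipy.spatial.transform import Rotation as Ro
o=get_obs(); M=Ro.from_rotvec(o["orientation"]).as_matrix(); g=o["tcp_pos"]+M[:,2]*grip_point_offset
print("joints",o["joints"].round(2),"y",M[:,1].round(3),"z",M[:,2].round(3),"grasp",g.round(4))
E
python3 st.py
```

```text
clock: 14.6
tcp_pos: [0.5137, -0.0692, 0.1381]
orientation: [-1.801, -1.729, -0.749]
contact_force: [-0.5, -0.2, 0.4]
grip_width: 0.0853
gripper_force: 0.0
joints [ 1.    0.71 -0.77  1.87 -0.34  0.98  0.49] y [ 0.999 -0.042  0.002] z [ 0.031  0.707 -0.707] grasp [ 0.5132 -0.0825  0.1513]
```

```bash
python3 -m pendant '{"translation":[[0.04,0.8,-0.8],[0.08,1.6,-1.6],[0.12,2.4,-2.4],[0.16,3,-3.05],[0.18,3.5,-3.55],[0.2,3.98,-4.05],[0.2,3.98,-4.05],[0.2,3.98,-4.05]],"delta_rot":[[0,0,0],[0,0,0],[0,0,0],[0,0,0],[0,0,0],[0,0,0],[0,0,0],[0,0,0]]}' 1 40; python3 st.py; python3 - <<'E'
from h import *
p,d=save("side","s5"); C=cloud("side",d)
cv2.imwrite("pics/c5.png",cv2.resize(p[80:240,260:420],(600,600))[...,::-1])
E
```

```text
clock: 15.6
tcp_pos: [0.5189, 0.0296, 0.0366]
orientation: [-1.802, -1.728, -0.749]
contact_force: [-0.3, 0.6, 0.4]
grip_width: 0.0855
gripper_force: 0.0
joints [ 0.85  0.86 -0.77  1.98 -0.35  0.68  0.48] y [ 0.999 -0.043  0.002] z [ 0.032  0.707 -0.707] grasp [0.5183 0.0164 0.0498]
```

View pics/c5.png

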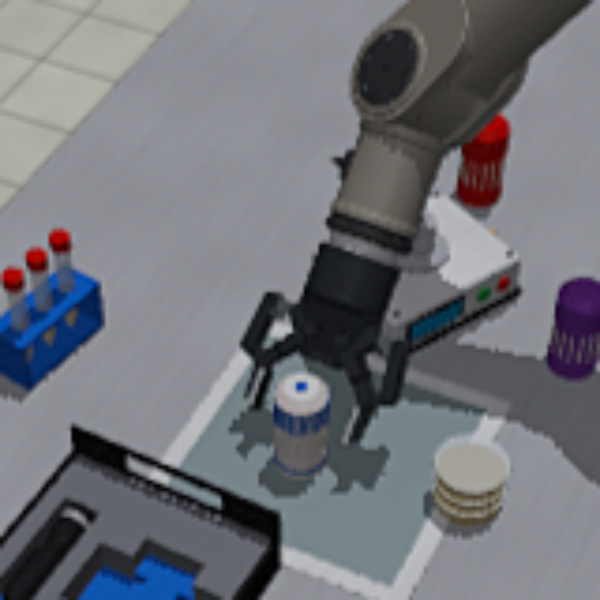

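The filter stands at crop (300,420) with one finger either side, at (262,380) and (365,410). Closing.

```bash
python3 -m pendant '{"translation":[[0,0,0],[0,0,0],[0,0,0],[0,0,0],[0,0,0],[0,0,0],[0,0,0]],"delta_rot":[[0,0,0],[0,0,0],[0,0,0],[0,0,0],[0,0,0],[0,0,0],[0,0,0]]}' 0 60 && python3 -m pendant '{"translation":[[0,0,0.2],[0,0,0.6],[0,0,1.4],[0,0,2.4],[0,0,3.6],[0,0,4.8],[0,0,6],[0,0,7.2],[0,0,7.2],[0,0,7.2]],"delta_rot":[[0,0,0],[0,0,0],[0,0,0],[0,0,0],[0,0,0],[0,0,0],[0,0,0],[0,0,0],[0,0,0],[0,0,0]]}'; python3 st.py
```

```text
clock: 16.52
tcp_pos: [0.5185, 0.0297, 0.0367]
orientation: [-1.802, -1.728, -0.749]
contact_force: [-2.8, -3.6, 5.4]
grip_width: 0.0468
gripper_force: 60.8
clock: 17.77
tcp_pos: [0.5177, 0.0301, 0.2158]
orientation: [-1.801, -1.729, -0.747]
contact_force: [0.4, -0.3, -2.4]
grip_width: 0.0467
gripper_force: 61.8
joints [ 0.94  0.56 -0.88  1.92 -0.44  0.97  0.36] y [ 0.999 -0.041  0.001] z [ 0.03   0.706 -0.707] grasp [0.5171 0.0169 0.229 ]
```

```bash
python3 -m pendant '{"translation":[[0.14,0.8,0],[0.28,1.6,0],[0.42,2.4,0],[0.56,3.2,0],[0.7,4,0],[0.84,4.8,0],[0.98,5.6,0],[1.12,6.4,0],[1.26,7.1,0],[1.41,7.83,0],[1.41,7.83,0],[1.41,7.83,0]],"delta_rot":[[-1.8,0.08,0],[-3.6,0.15,0],[-5.4,0.23,0],[-7.2,0.31,0],[-9,0.39,0],[-10.8,0.46,0],[-12.6,0.54,0],[-14.4,0.62,0],[-16.2,0.69,0],[-18,0.77,0],[-18,0.77,0],[-18,0.77,0]]}'; python3 st.py;  python3 - <<'E'
from h import *
p,d=save("side","s6"); t,e=save("top","t6")
a=cv2.resize(p[120:320,200:400],(400,400)); b=cv2.resize(t[130:270,200:340],(400,400))
cv2.imwrite("pics/c6.png",np.hstack([a,b])[...,::-1])
E
```

```text
clock: 19.27
tcp_pos: [0.5531, 0.2257, 0.2147]
orientation: [1.8, 1.73, -0.75]
contact_force: [0.1, -0.6, -2.7]
grip_width: 0.0464
gripper_force: 62.0
joints [-0.49  0.7  -0.43  1.49  0.69  1.73 -1.12] y [ 0.999 -0.041 -0.003] z [-0.031 -0.707 -0.706] grasp [0.5537 0.2389 0.2279]
```

View pics/c6.png

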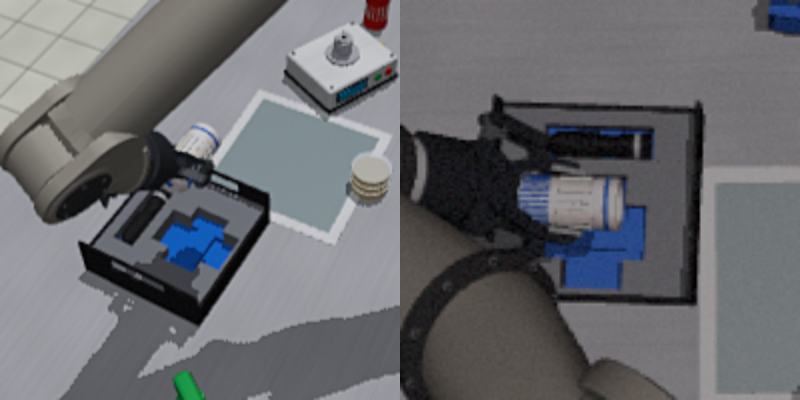

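The filter is held horizontally over the tray, open rim to the right at top-crop (625,203) and aligned with the nest. I'll check its rim end and tilt numerically.

```bash
python3 - <<'E'
from h import *
z=np.load("pics/t6.npz"); p,d=z["p"],z["d"]; C=cloud("top",d)
m=(p.min(2)>90)&(C[...,2]>.19)&(C[...,2]<.27)&(C[...,1]>.17)&(C[...,1]<.30)&(np.abs(C[...,0]-.5537)<.03)
P=C[m]; print(len(P),np.percentile(P,[2,50,98],axis=0).round(4))
for a in np.arange(.185,.26,.01):
    Q=P[(P[:,1]>a)&(P[:,1]<a+.01)]
    if len(Q)>5: print(a.round(3),len(Q),"ztop",np.percentile(Q[:,2],95).round(4),"x",Q[:,0].min().round(4),Q[:,0].max().round(4))
z=np.load("pics/t0.npz"); p,d=z["p"],z["d"]; D=cloud("top",d)
hsv=cv2.cvtColor(p,cv2.COLOR_RGB2HSV); m=cv2.inRange(hsv,(105,120,60),(125,255,255)); m[:190]=0;m[240:]=0;m[:,:230]=0;m[:,305:]=0
# nest outline by rays onto floor heights
for v in range(194,232,5):
    u=np.nonzero(m[v])[0]; print(v,u.min(),u.max(),ray("top",u.min(),v,.02)[:2].round(4),ray("top",u.max()+1,v,.02)[:2].round(4))
E
```

```text
480 [[0.5258 0.1886 0.2107]
 [0.5496 0.2241 0.2464]
 [0.579  0.2696 0.253 ]]
0.185 74 ztop 0.2509 x 0.5285 0.5686
0.195 35 ztop 0.2537 x 0.5304 0.5688
0.205 66 ztop 0.2517 x 0.5288 0.5737
0.215 73 ztop 0.2521 x 0.5246 0.5789
0.225 81 ztop 0.2511 x 0.5239 0.5809
0.235 80 ztop 0.2512 x 0.5244 0.5825
0.245 31 ztop 0.2524 x 0.5242 0.5714
0.255 23 ztop 0.252 x 0.5403 0.566
194 260 278 [0.6071 0.263 ] [0.6064 0.2051]
199 259 278 [0.5916 0.2658] [0.591  0.2049]
204 251 285 [0.5765 0.2899] [0.5754 0.1835]
209 251 285 [0.5612 0.2896] [0.5601 0.1834]
214 251 285 [0.5459 0.2893] [0.5448 0.1833]
219 251 284 [0.5307 0.289 ] [0.5296 0.1863]
224 258 277 [0.5153 0.2676] [0.5147 0.2073]
229 258 276 [0.5002 0.2673] [0.4997 0.2101]
```

```bash
python3 -m pendant '{"translation":[[0,0,-1],[0,0,-2],[0,0,-3],[0,0,-4],[0,0,-5],[0,0,-5.8],[0,0,-6.4],[0,0,-6.9],[0,0,-6.9]],"delta_rot":[[0,0,0],[0,0,0],[0,0,0],[0,0,0],[0,0,0],[0,0,0],[0,0,0],[0,0,0],[0,0,0]]}' && python3 -m pendant '{"translation":[[0,0,-0.1],[0,0,-0.2],[0,0,-0.3],[0,0,-0.36],[0,0,-0.36]],"delta_rot":[[0,0,0],[0,0,0],[0,0,0],[0,0,0],[0,0,0]]}'; python3 st.py
```

```text
clock: 20.5
tcp_pos: [0.5533, 0.2257, 0.043]
orientation: [1.8, 1.728, -0.749]
contact_force: [-0.2, 1.0, -1.9]
grip_width: 0.0465
gripper_force: 62.0
clock: 21.12
tcp_pos: [0.5536, 0.2258, 0.0347]
orientation: [1.801, 1.728, -0.748]
contact_force: [0.2, -0.1, -2.3]
grip_width: 0.0465
gripper_force: 62.0
joints [-0.51  0.92 -0.4   1.54  0.76  1.51 -1.27] y [ 0.999 -0.041 -0.001] z [-0.03  -0.707 -0.707] grasp [0.5541 0.239  0.0479]
```

```bash
python3 -m pendant '{"translation":[[0,0,-0.06],[0,0,-0.12],[0,0,-0.16],[0,0,-0.16]],"delta_rot":[[0,0,0],[0,0,0],[0,0,0],[0,0,0]]}' && python3 -m pendant '{"translation":[[0,0,-0.03],[0,0,-0.04],[0,0,-0.04]],"delta_rot":[[0,0,0],[0,0,0],[0,0,0]]}'; python3 st.py
```

```text
clock: 21.62
tcp_pos: [0.5536, 0.2259, 0.0307]
orientation: [1.801, 1.728, -0.747]
contact_force: [0.1, -0.5, -2.5]
grip_width: 0.0467
gripper_force: 62.0
clock: 22.0
tcp_pos: [0.5536, 0.2259, 0.0305]
orientation: [1.801, 1.727, -0.748]
contact_force: [-1.9, -0.2, 4.1]
grip_width: 0.0469
gripper_force: 62.3
joints [-0.51  0.93 -0.4   1.54  0.76  1.51 -1.28] y [ 0.999 -0.042 -0.   ] z [-0.03  -0.707 -0.706] grasp [0.5542 0.2391 0.0437]
```

```bash
python3 -m pendant '{"translation":[[0,0,-0.02],[0,0,-0.02],[0,0,-0.02],[0,0,-0.02],[0,0,-0.02],[0,0,-0.02]],"delta_rot":[[0,0,0],[0,0,0],[0,0,0],[0,0,0],[0,0,0],[0,0,0]]}' 0.75 30 && python3 -m pendant '{"translation":[[0,0,0.2],[0,0,0.6],[0,0,1.2],[0,0,2],[0,0,3],[0,0,4.5],[0,0,6],[0,0,8],[0,0,8],[0,0,8]],"delta_rot":[[0,0,0],[0,0,0],[0,0,0],[0,0,0],[0,0,0],[0,0,0],[0,0,0],[0,0,0],[0,0,0],[0,0,0]]}';  python3 - <<'E'
from h import *
p,d=save("side","s7"); t,e=save("top","t7")
a=cv2.resize(p[90:290,200:400],(400,400)); b=cv2.resize(t[130:270,200:340],(400,400))
cv2.imwrite("pics/c7.png",np.hstack([a,b])[...,::-1])
for n,p,d in(("side",p,d),("top",t,e)):
    C=cloud(n,d); m=(p.min(2)>90)&(C[...,2]>.045)&(C[...,2]<.075)&(np.abs(C[...,1]-.237)<.06)&(np.abs(C[...,0]-.5537)<.03)
    P=C[m]; print(n,len(P),np.percentile(P,[2,50,98],axis=0).round(4) if len(P) else "")
E
```

```text
clock: 22.75
tcp_pos: [0.5536, 0.2259, 0.0292]
orientation: [1.801, 1.728, -0.747]
contact_force: [-1.3, -0.8, -0.8]
grip_width: 0.064
gripper_force: 0.0
clock: 24.0
tcp_pos: [0.5534, 0.2258, 0.23]
orientation: [1.801, 1.728, -0.746]
contact_force: [0.0, -0.2, -0.2]
grip_width: 0.0639
gripper_force: 0.0
side 367 [[0.5346 0.1929 0.0471]
 [0.5522 0.238  0.0614]
 [0.5755 0.286  0.0676]]
top 336 [[0.5355 0.1908 0.0486]
 [0.5557 0.2275 0.0618]
 [0.577  0.2794 0.0684]]
```

View pics/c7.png

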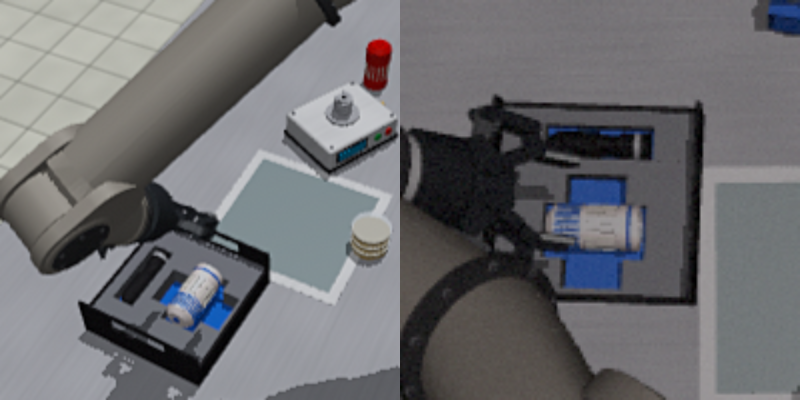

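The filter lies in the empty nest at top-crop (595,228), level, with its top at about 67 mm (66 mm expected). The probe is undisturbed and the hand is clear above.

```bash
python3 -c "
from bench import hand_in
print(hand_in())"
```

```text
the job is handed in; nothing more can be done
None
```

The zero filter is unscrewed, lifted off and lying on its side in the empty nest. The arm is clear, nothing else looked disturbed in the pictures, and the job was handed in at about 24 s.

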